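# Dock and lock the gel lifter

### The arm

A 6-joint arm with a two-finger parallel gripper is mounted at the origin on a cart in front of the work surface, level with it; the furniture and walls round the work are solid. World frame = base frame: x ahead of the robot, y to its left, z up, the work surface at z = 0. Lengths are in m, angles in degrees, forces in N, time in s.
With the tool pointing down it reaches from about 0.375 to 0.9 m from the base axis. Payload 3.1 kg.
Tool frame: the origin (TCP) lies at the very end of the fingers, on their centre line; the grasp point (between the pads) lies 19 mm behind it; z points along the fingers, y is the line along which they close (so a half turn about z gives the same grasp; the last joint's range is limited). The gripper opens to 87 mm and grips with 3 to 60 N. Pads are 19 mm wide; open, the fingers measure 117 mm over their backs; the gripper's body (75 mm by 190 mm) begins 51 mm behind the grasp point.
Start: joints at [58.184, 30.224, 82.088, -0, 67.689, -10.227], TCP at [0.23, 0.581, 0.223] pointing down, gripper open.
Joint ranges: [-176.69, 176.69], [-43.24, 126.21], [12.49, 139.97], [-82, 262], [0, 151.66], [-163.58, 163.58]. Speed limits (degrees/s): [159.86, 159.86, 180, 180, 180, 180].

### API

Orientations are given as a 3x3 rotation matrix whose columns are the frame's x, y, z axes.
In Python, from rig import readout, viewer, ticket gives the robot as it stands.
- The arm moves only by the tool send_rows, never from a script. Its argument "moves" is a list of rows, each a list of 6 numbers: the shift along the tool's x, y, z in units of 250 mm (1.0 is 250 mm), then the turn, a rotation vector about the tool's x, y, z in units of 90 degrees (1.0 is 90 degrees). A call has 1 to 12 rows; each row is the pose to reach, as a shift and turn from the pose commanded when the call began, along the tool's axes at that moment; what a row does not reach only later rows make up. A row lasts 1/10 s, in which the tool goes at most 50 mm and 8.59 degrees, less where a joint would pass 70% of its speed; a pose out of reach is approached as far as the arm can. A call with a number of a shift or a turn outside -1 to 1 is refused whole. A call with a gripper value outside its range is refused whole. "grip" is the opening, from 0 (shut) to 1 (fully open), set as the call begins (left out, the last holds). The fingers move at their own pace and stop on an object; the grip force is fixed at half the most. Time passes only in rows, so rows that repeat a pose let the fingers close. It gives the time, the measured TCP pose, the force, the opening and the grip force at its end, in the units of the state.
- readout.read_state(): the state, without advancing time (a new reading comes with each control period).
- viewer.capture(name): name is "scene" or "top" or "wrist"; returns (picture, depth): 420x560x3 uint8, red, green, blue; 420x560 float32, m along the optical axis (not along the pixel's ray), 0 where there is no reading.
- viewer.camera_info(name): a dict with "fx", "fy", "cx", "cy" (pixels), "R" (3x3) and "t" (3): a world point X has camera coordinates R X + t; the wrist camera has in their place "tool_from_camera" (4x4, takes a point from camera to tool coordinates, whose origin is the TCP and whose axes are the flange's). Camera axes: x right, y down, z forward; pixel columns grow to the right and rows downward; lengths in m; the calibration is good to about 2 mm. A picture is of the moment at which its call begins: read the wrist's pose just before it. camera_info takes no time and is no camera call.
- ticket.hand_in(): hands the job in; it is judged then, once.
The state is a dict: "time_s": time; "joint_positions": joint angles; "qvel": joint speeds; "tau": joint torques, N m; "position": TCP position; "tcp_rot": TCP orientation; "force": force on the tool from outside, world axes, zero at the start; "moment": the same for the moment, N m; "opening": opening from 0.0 (shut) to 1.0 (fully open); "grasp_force": force on a finger pad.
Only numpy, scipy, OpenCV 4.12 (cv2) and the standard library are available. Lean on these libraries where they do the work, as an engineer would, in place of code of your own. Each camera call takes 0.05 s, during which the arm holds its last target. There are 200 camera calls.

### The job

Put the wide gel lifter away in its dock: swing the yellow guard arm right back out of the way of the dock's mouth, then push the lifter along the worktop, blade first and flat on the bench all the way, into the slot until it is fully home and its red-ringed hole sits under the red locking pin. Then press the pin all the way down through the hole to lock it, leaving the guard open and the other things on the bench where they are.

Things in the scene. Friction and masses are not known exactly. Their poses are not given: they have to be found in the camera images.
- gel_lifter: flat loose tool, 150 x 92 mm, straight sides, too wide to grasp, 0.25 kg, lying flat. Origin: underside, centre line, at the shoulder between grip and blade; x points along the blade, z up. Green grip 18 mm thick, x = -70 to 0 mm; white blade 8 mm thick, x = 0 to 80, front corners rounded 15 mm. Centre of mass about x = -25
- lifter_mark (a point): the centre of the lifter's 16 mm through hole with a red ring round it, on the blade's top, 50 mm ahead of the lifter's origin
- dock: fixed grey metal dock. Origin: on the bench, mid-mouth; x points into the slot, z up. Slot 98 mm wide between rails (25 mm high, 14 thick, x = 0 to 95 mm), no floor: the blade slides on the bench under side lips (y = 37 to 49, 11.5 mm above the bench, 7.5 thick). Home: the lifter's shoulder meets the lips at x = 0. Flared wings 14 mm high reach out to x = -35, 130 apart there
- guard (a joint): yellow guard arm, turns level: 0 rad = closed across the mouth (arm points along the dock's -y), grows as it swings outward, 1.57 = arm along the dock's -x, stop at 1.95. Arm 12 mm wide, 115 mm long, 4 to 14 mm above the bench; light friction, stays where left
- guard_post (a point): the top of the upright yellow post (12 mm diameter, top 52 mm above the bench) near the arm's free end, 105 mm from the hinge axis: the thing to hook or pinch
- guard_hinge (a point): the guard's hinge axis at bench level, at x = -50, y = 85 mm in the dock's frame; its fixed hinge pillar is 18 mm across and 22 mm high
- lock_pin (a joint): travel of the locking pin: 0 = up, 0.0165 m = fully down. Friction of 3 N, no spring: it stays where it is left. Its steel stem, 8 mm diameter, can go down fully only through the lifter's hole; otherwise it stops on the blade at about 0.010
- pin_head (a point): top centre of the pin's red round head (28 mm diameter, 62 mm above the bench when up); it stands at x = 50, y = 0 mm of the dock, over a bridge across the slot whose top is 33 mm high
- strip8: bystander: white strip of eight small tubes, 22 x 71 x 7 mm; origin under its centre
- timer: bystander: white bench timer 55 x 70 x 18 mm; origin under its centre
- marker: bystander: white marker pen with black cap, 141 mm long, lying along its y axis; origin under its middle
- tipbox_pink: bystander (fixed): pink tip box 96 x 132 x 59 mm; origin under its centre

How it is judged (in metres and radians):
On the way, in this order (a step that is already met when the one before it is completed fails the run):
1. the guard arm is swung open (past 1.4 rad) (value of joint guard above 1.4 rad), for 0.2 s.
2. the lifter is fully home in the slot, its hole under the pin (x of gel_lifter in the frame of dock between -0.004 and 0.004 m and y of gel_lifter in the frame of dock between -0.006 and 0.006 m and angle between the x axis of gel_lifter and the x axis of dock, either way round below 0.09 rad and angle between gel_lifter's own z axis and vertical below 0.06 rad and horizontal distance between lifter_mark and pin_head below 0.006 m), for 0.2 s.
3. the locking pin is pressed down through the hole (value of joint lock_pin above 0.0145 m), for 0.2 s.
At the end, for the whole second after the job is handed in: the lifter lies still and flat in the slot with its shoulder within 4 mm of the lips, within 6 mm of the slot's middle and 0.09 rad of its direction; the hole's centre is within 6 mm of the pin's axis; the pin is down at least 14.5 mm; the guard is open past 1.4 rad (all of step 2 and value of joint guard above 1.4 rad and value of joint lock_pin above 0.0145 m and linear speed of gel_lifter below 0.01 m/s); the robot touches nothing.
It fails at once if the lifter is lifted off the bench or tipped (25 mm or 0.25 rad) (height (world z) of gel_lifter above 0.025 m or angle between gel_lifter's own z axis and vertical above 0.25 rad).
It fails at once if a bystander is moved by more than 20 mm (distance of any of strip8, timer, marker from where it was at the start of the episode above 0.02 m).
It also fails if it takes over 72 s, if anything falls off the work surface, if the arm or the gripper's body presses on something with over 40 N, if the wrist force passes 120 N, or if a joint passes its speed limit or range.

## Working session

There is one attempt and no reset: what is moved stays moved. The work goes in short steps, Python scripts to look and compute and a tool call to move; the robot and the scene stay as the last step left them, time stands still between calls to the robot, and variables do not carry over. Pictures are saved under pics/ and viewed, at most 10 in all, crops included, and the job is handed in when it is done.

Besides the shell and the picture viewer there is one more tool, called after ">>>" in YAML: its name, and indented under it one key for each argument. send_rows: Moves the arm, as the interface text tells. Shifts and turns lie within -1 to 1; 1 stands for 250 mm of shift or 90 degrees of turn. Its arguments: {"type":"object","properties":{"moves":{"type":"array"},"grip":{"type":"number"}},"required":["moves"]}

```bash
mkdir -p pics; ls; python3 - <<'E'
from rig import readout, viewer
import cv2, numpy as np
s=readout.read_state(); print({k:np.round(v,3).tolist() for k,v in s.items()})
for n in ("top","scene"):
    p,d=viewer.capture(n); cv2.imwrite(f"pics/{n}0.png",p[:,:,::-1]); np.save(f"pics/{n}0_d.npy",d)
    c=viewer.camera_info(n); print(n,{k:np.round(v,3).tolist() for k,v in c.items()})
E
```

```text
pics
{'time_s': 0.0, 'joint_positions': [58.183, 30.279, 82.157, -0.001, 67.69, -10.228], 'qvel': [-0.116, -0.037, -0.061, 0.01, -0.015, 0.007], 'tau': [-0.001, -44.004, -17.659, 0.063, 0.058, -0.0], 'position': [0.23, 0.581, 0.222], 'tcp_rot': [[-0.93, 0.368, -0.001], [0.368, 0.93, -0.002], [0.0, -0.002, -1.0]], 'force': [-0.301, 0.342, 0.475], 'moment': [0.026, -0.035, -0.011], 'grasp_force': 0.0, 'opening': 0.999}
top {'fx': 449.581, 'fy': 449.581, 'cx': 274.096, 'cy': 210.017, 'R': [[-0.013, -1.0, -0.005], [-0.993, 0.014, -0.118], [0.118, 0.003, -0.993]], 't': [0.054, 0.524, 1.202]}
scene {'fx': 526.087, 'fy': 526.087, 'cx': 275.711, 'cy': 202.788, 'R': [[0.547, -0.837, 0.001], [-0.579, -0.379, -0.722], [0.605, 0.395, -0.692]], 't': [-0.238, 0.371, 1.064]}
```

View pics/top0.png

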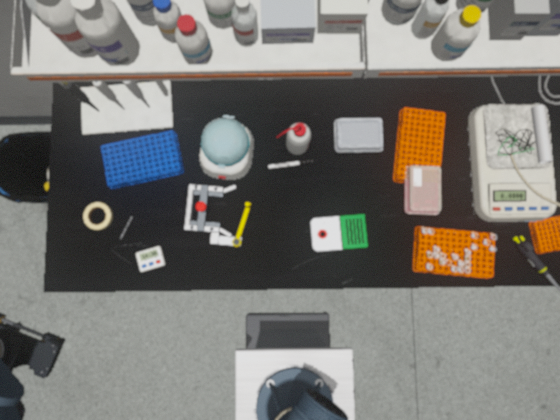

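View pics/scene0.png

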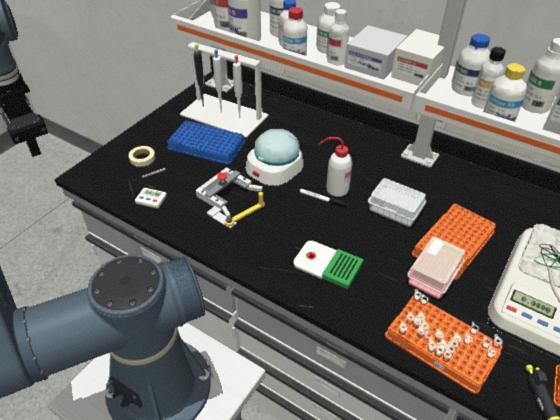

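Top view: the dock is at about (205,207) with its mouth facing image right. The red pin is at (201,206), the hinge at (238,241), and the yellow arm runs up to (247,205). The lifter is at (340,233) with its blade (ring at 322,234) pointing left toward the dock.

```bash
cat > h.py <<'E'
import numpy as np, cv2
from rig import readout, viewer
def cap(n,name=None):
    s=readout.read_state(); p,d=viewer.capture(n); c=viewer.camera_info(n)
    if name: cv2.imwrite(f"pics/{name}.png",p[:,:,::-1])
    if n=="wrist":
        T=np.array(c["tool_from_camera"]); W=np.eye(4); W[:3,:3]=s["tcp_rot"]; W[:3,3]=s["position"]
        M=W@T; Rw,o=M[:3,:3],M[:3,3]
    else:
        Rw=np.array(c["R"]).T; o=-Rw@np.array(c["t"])
    return p,d,(c["fx"],c["fy"],c["cx"],c["cy"],Rw,o)
def ray(c,uv,z):
    uv=np.atleast_2d(np.asarray(uv,float)); fx,fy,cx,cy,R,o=c
    r=np.c_[(uv[:,0]-cx)/fx,(uv[:,1]-cy)/fy,np.ones(len(uv))]@R.T
    return o+r*((z-o[2])/r[:,2])[:,None]
def cloud(c,d):
    fx,fy,cx,cy,R,o=c; v,u=np.indices(d.shape)
    return o+np.stack([(u-cx)/fx*d,(v-cy)/fy*d,d],-1)@R.T
def hsv(p): return cv2.cvtColor(p,cv2.COLOR_RGB2HSV)
def masks(p):
    h=hsv(p); H,S,V=h[...,0],h[...,1],h[...,2]
    return dict(red=((H<8)|(H>172))&(S>140)&(V>70), green=(H>45)&(H<85)&(S>110)&(V>60),
      yellow=(H>20)&(H<36)&(S>130)&(V>90), white=(S<40)&(V>170))
def blobs(m,amin=5):
    n,l,st,ce=cv2.connectedComponentsWithStats(m.astype(np.uint8))
    return [(l==i,st[i],ce[i]) for i in range(1,n) if st[i][4]>=amin]
E
python3 - <<'E'
from h import *
p,d,c=cap("top"); P=cloud(c,d); M=masks(p)
for k in ("red","green","yellow"):
    m=M[k].copy(); m[:,:180]=0; m[:170]=0; m[:,380:]=0; m[290:]=0
    for b,st,ce in blobs(m): 
        z=P[b][:,2]; print(k,st,ce.round(1),"z med/max",np.median(z).round(3),z.max().round(3),"xy",P[b].mean(0).round(3))
        if k!="red":
            hi=b&(P[...,2]>0.035)
            if hi.any(): print("  post",P[hi].mean(0).round(3),hi.sum())
            r=cv2.minAreaRect(ray(c,np.argwhere(b)[:,::-1],.018 if k=="green" else .014)[:,:2].astype(np.float32)); print("  rect",r)
cv2.imwrite("pics/topz.png",cv2.resize(p[165:285,170:390,::-1],None,fx=3.6,fy=3.6,interpolation=cv2.INTER_CUBIC))
E
```

```text
red [195 201  12  10  91] [199.9 206.1] z med/max 0.06 0.067 xy [0.536 0.247 0.049]
red [320 231   6   6  19] [322.2 233.4] z med/max 0.002 1.256 xy [ 0.457 -0.08   0.069]
green [341 213  28  37 895] [354.1 231.1] z med/max 0.017 1.256 xy [ 0.465 -0.173  0.018]
  post [0.38  0.043 1.256] 1
  rect ((0.46551984548568726, -0.17285500466823578), (0.09738931059837341, 0.07011568546295166), 3.55808687210083)
yellow [234 201  18  47 286] [242.6 221.5] z med/max 0.012 1.256 xy [0.496 0.134 0.015]
  post [0.529 0.114 0.122] 17
  rect ((0.4897921681404114, 0.1363227665424347), (0.022459860891103745, 0.13329529762268066), 74.84760284423828)
```

View pics/topz.png

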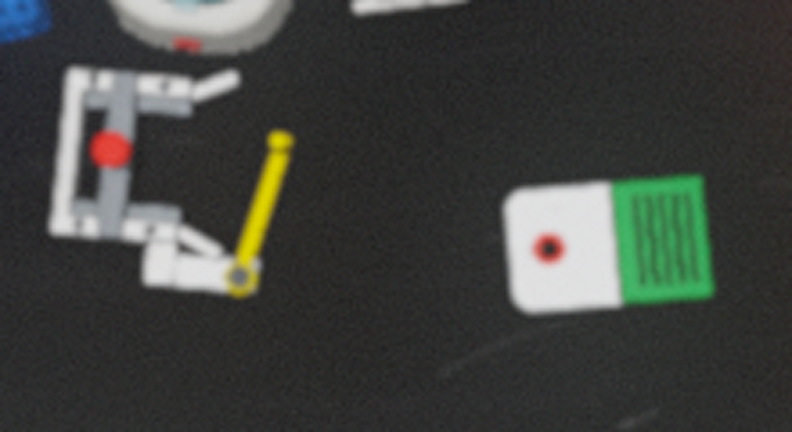

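Zoomed crop: the grip is green, and the hinge and yellow arm are as expected, with the arm slightly open. The lifter needs a sideways shift and a small turn first. Next, the wrist camera over the dock.

```bash
cat >> h.py <<'E'
from scipy.spatial.transform import Rotation as Ro
def plan(pos,yaw,quiet=False):
    """yaw (deg): world direction of tool y; tool points down"""
    s=readout.read_state(); R=np.array(s["tcp_rot"]); a=np.radians(yaw)
    y=np.array([np.cos(a),np.sin(a),0]); z=np.array([0,0,-1.]); G=np.c_[np.cross(y,z),y,z]
    sh=R.T@(np.array(pos)-s["position"])/.25; rv=Ro.from_matrix(R.T@G).as_rotvec()/(np.pi/2)
    print("row",sh.round(3).tolist(),rv.round(3).tolist(),"rows>=",max(np.linalg.norm(sh)*5,np.linalg.norm(rv)*90/8.59).round(1)); return sh,rv
E
python3 - <<'E'
from h import *
c=viewer.camera_info("wrist"); print(np.round(c["tool_from_camera"],3),c["fx"],c["cx"],c["cy"])
plan([.46,.20,.34],90)
_,d,c=cap("top"); P=cloud(c,d); q=P[(P[...,2]>.07)&(P[...,2]<.5)&(P[...,0]<.72)&(P[...,0]>.4)&(abs(P[...,1])<.45)]
for y0 in np.arange(-.4,.4,.05):
    k=q[(q[:,1]>=y0)&(q[:,1]<y0+.05)]
    if len(k): print(y0.round(2),len(k),"minx",k[:,0].min().round(3),"zmax",k[:,2].max().round(3))
E
```

```text
[[-0.001 -0.96  -0.281  0.078]
 [ 1.    -0.001  0.    -0.001]
 [-0.    -0.281  0.96  -0.163]
 [ 0.     0.     0.     1.   ]] 336.6671542346377 281.0453595211639 210.18335638923315
row [-1.417, -1.078, -0.471] [-0.001, -0.0, -0.24] rows>= 9.2
-0.1 7 minx 0.704 zmax 0.112
-0.05 365 minx 0.685 zmax 0.183
-0.0 76 minx 0.695 zmax 0.18
0.1 333 minx 0.651 zmax 0.111
0.15 601 minx 0.634 zmax 0.116
0.2 302 minx 0.65 zmax 0.113
```

>>> send_rows:
  moves:
    - [-0.3, -0.3, 0, 0, 0, -0.08]
    - [-0.6, -0.6, 0, 0, 0, -0.16]
    - [-0.9, -0.9, 0, 0, 0, -0.24]
    - [-0.9, -0.9, 0, 0, 0, -0.24]
    - [-0.9, -0.9, 0, 0, 0, -0.24]
    - [-0.9, -0.9, 0, 0, 0, -0.24]
    - [-0.9, -0.9, 0, 0, 0, -0.24]
    - [-0.9, -0.9, 0, 0, 0, -0.24]
  grip: 0.25

```text
time_s: 1.0
position: [0.3573, 0.287, 0.2226]
tcp_rot: [[-1.0, 0.004, -0.0], [0.004, 1.0, -0.0], [0.0, -0.0, -1.0]]
force: [0.2, -0.3, 0.3]
opening: 0.356
grasp_force: 0.0
```

```bash
python3 -c "
from h import *
plan([.46,.17,.22],90)"
```

```text
row [-0.413, -0.466, 0.011] [-0.0, -0.0, -0.003] rows>= 3.1
```

>>> send_rows:
  moves:
    - [-0.13, -0.16, 0, 0, 0, 0]
    - [-0.27, -0.31, 0, 0, 0, 0]
    - [-0.41, -0.47, 0, 0, 0, 0]
    - [-0.41, -0.47, 0, 0, 0, 0]
    - [-0.41, -0.47, 0, 0, 0, 0]
    - [-0.41, -0.47, 0, 0, 0, 0]
    - [-0.41, -0.47, 0, 0, 0, 0]

```text
time_s: 1.7
position: [0.4573, 0.1731, 0.2224]
tcp_rot: [[-1.0, -0.002, -0.001], [-0.002, 1.0, 0.0], [0.001, 0.0, -1.0]]
force: [-0.4, 0.3, -0.4]
opening: 0.249
grasp_force: 0.0
```

```bash
python3 - <<'E'
from h import *
p,d,c=cap("wrist","w1"); np.save("pics/w1d.npy",d); P=cloud(c,d); M=masks(p)
import pickle; pickle.dump((p,d,c),open("w1.pkl","wb"))
for k in ("red","green","yellow"):
    for b,st,ce in blobs(M[k],30):
        z=P[b][:,2]; print(k,st,ce.round(1),"z pct",np.percentile(z,[5,50,95]).round(3),"mean",P[b].mean(0).round(3))
E
```

```text
red [460 119  12   9  81] [465.6 123.3] z pct [0.018 0.019 0.02 ] mean [0.391 0.367 0.019]
red [ 44 176  22  20 205] [ 54.7 185.6] z pct [0.009 0.01  0.011] mean [ 0.46  -0.083  0.013]
red [341 254  18   4  54] [349.5 255.8] z pct [0.057 0.061 0.063] mean [0.524 0.245 0.06 ]
red [289 318  16   7 101] [296.5 320.8] z pct [0.033 0.037 0.039] mean [0.619 0.192 0.037]
green [  0 170  17  60 546] [  5.4 208.7] z pct [0.018 0.019 0.021] mean [ 0.485 -0.139  0.02 ]
yellow [ 227  159   48  114 1198] [249.2 214.9] z pct [0.002 0.015 0.051] mean [0.492 0.137 0.021]
```

View pics/w1.png

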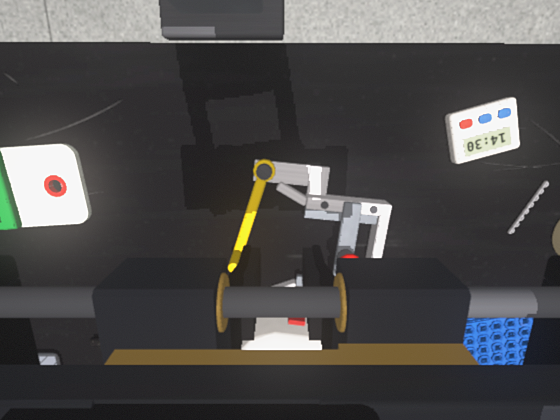

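Wrist view: the image top is the robot side. The hinge is at (263,171), the arm tip at (232,268) and the ring at (55,186). The gripper hides everything below row 258, so I'll shift the tool further out.

>>> send_rows:
  moves:
    - [-0.13, -0.11, -0.04, 0, 0, 0]
    - [-0.27, -0.22, -0.08, 0, 0, 0]
    - [-0.4, -0.33, -0.12, 0, 0, 0]
    - [-0.5, -0.33, -0.12, 0, 0, 0]
    - [-0.5, -0.33, -0.12, 0, 0, 0]
    - [-0.5, -0.33, -0.12, 0, 0, 0]
    - [-0.5, -0.33, -0.12, 0, 0, 0]
    - [-0.5, -0.33, -0.12, 0, 0, 0]

```text
time_s: 2.55
position: [0.5822, 0.0902, 0.2524]
tcp_rot: [[-1.0, -0.002, -0.002], [-0.002, 1.0, 0.0], [0.002, 0.0, -1.0]]
force: [0.1, -0.3, -0.2]
opening: 0.248
grasp_force: 0.0
```

```bash
python3 - <<'E'
from h import *
p,d,c=cap("wrist","w2"); P=cloud(c,d); M=masks(p)
import pickle; pickle.dump((p,d,c),open("w2.pkl","wb"))
for k in ("red","green","yellow"):
    for b,st,ce in blobs(M[k],30):
        z=P[b][:,2]; print(k,st,ce.round(1),"z pct",np.percentile(z,[5,50,95]).round(3),"mean",P[b].mean(0).round(3))
E
```

```text
red [543   0  12   5  41] [547.6   1.4] z pct [0.017 0.019 0.02 ] mean [0.394 0.367 0.019]
red [115  60  22  23 263] [125.2  71. ] z pct [0.003 0.01  0.011] mean [ 0.461 -0.085  0.011]
red [417 131  27  27 571] [430. 144.] z pct [0.06  0.063 0.064] mean [0.536 0.244 0.062]
red [358 210  18   9 100] [366.6 214. ] z pct [0.032 0.037 0.039] mean [0.62  0.191 0.037]
green [   3   28   84   93 4666] [46.6 73.1] z pct [0.017 0.019 0.021] mean [ 0.465 -0.167  0.021]
yellow [ 301   40   50  115 1299] [322.8 100.4] z pct [0.002 0.015 0.053] mean [0.492 0.136 0.019]
```

View pics/w2.png

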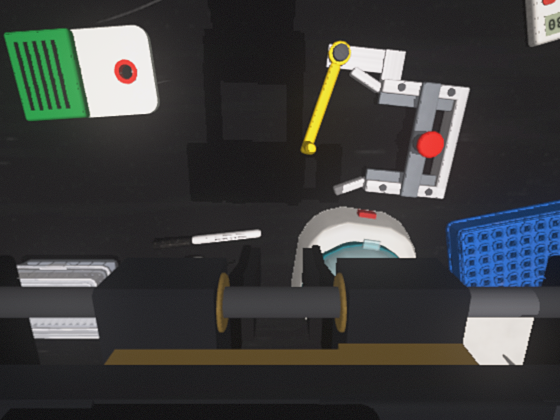

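Clear view: pin head at (430,144), hinge at (340,53), post at (308,148), ring at (125,71), rails upper right.

```bash
cat >> h.py <<'E'
def lifter(p,c):
    """ring-hole centre at z=.008, heading from green grip box at z=.018; returns origin xy, heading deg"""
    M=masks(p); g=max(blobs(M["green"],100),key=lambda b:b[1][4])[0]
    cn,_=cv2.findContours(cv2.morphologyEx(g.astype(np.uint8),cv2.MORPH_CLOSE,np.ones((9,9))),cv2.RETR_EXTERNAL,cv2.CHAIN_APPROX_NONE)
    q=ray(c,max(cn,key=cv2.contourArea)[:,0],.018)[:,:2]
    rect=cv2.minAreaRect((q*1000).astype(np.float32)); gc=np.array(rect[0])/1000
    best=None
    for b,st,ce in blobs(M["red"],20):
        cb,_=cv2.findContours(b.astype(np.uint8),cv2.RETR_EXTERNAL,cv2.CHAIN_APPROX_NONE)
        (u,v),_=cv2.minEnclosingCircle(cb[0]); m=ray(c,[u,v],.008)[0,:2]; dd=abs(np.linalg.norm(m-gc)-.085)
        if best is None or dd<best[0]: best=(dd,m)
    m=best[1]; v=m-gc
    a0=np.degrees(np.arctan2(v[1],v[0])); e=rect[2]+90*np.round((a0-rect[2])/90)
    h=np.array([np.cos(np.radians(e)),np.sin(np.radians(e))])
    print("lifter: mark",m.round(4),"grip centre",gc.round(4),"size",np.round(rect[1],1),"mark-grip",np.linalg.norm(v).round(4),"dir centres",a0.round(1),"dir box",round(e,1),"origin from mark",(m-.05*h).round(4),"from grip",(gc+.035*h).round(4))
    return m-.05*h,e
E
python3 - <<'E'
from h import *
import pickle
p,d,c=pickle.load(open("w2.pkl","rb")); P=cloud(c,d); M=masks(p)
lifter(p,c)
pin=ray(c,[430,144],.062)[0]; print("pin",pin.round(4))
near=np.linalg.norm(P[...,:2]-pin[:2],axis=-1)<.13
for lo,hi in ((.021,.029),):
    m=near&(P[...,2]>lo)&(P[...,2]<hi)&(hsv(p)[...,1]<60)&(P[...,0]<.62)
    for b,st,ce in blobs(cv2.morphologyEx(m.astype(np.uint8),cv2.MORPH_OPEN,np.ones((3,3))),80):
        r=cv2.minAreaRect((ray(c,np.argwhere(b)[:,::-1],.025)[:,:2]*1000).astype(np.float32)); print(st,np.round(r[0],1),np.round(r[1],1),round(r[2],2))
# bridge top
m=near&(P[...,2]>.030)&(P[...,2]<.037)
q=P[m]; q=q[np.linalg.norm(q[:,:2]-pin[:2],axis=1)<.07]; r=cv2.minAreaRect((q[:,:2]*1000).astype(np.float32)); print("bridge",len(q),np.round(r[0],1),np.round(r[1],1),round(r[2],2))
y=M["yellow"]
post=y&(P[...,2]>.046)&(P[...,2]<.058); v=np.argwhere(post)[:,::-1]; print("post px",v.mean(0),len(v),"xy@.052",ray(c,v.mean(0),.052)[0].round(4),P[post].mean(0).round(4))
i=np.zeros(y.shape,bool); i[36:70,322:360]=True
print("hinge z",np.percentile(P[i&y][:,2],[10,50,90]).round(3), "in centre",P[48:58,335:346,2].mean().round(3))
hz=P[53,340,2]
for z in (.014,.022): 
    cn=np.argwhere(i&y)[:,::-1]; print(z,ray(c,[340,53],z)[0].round(4))
E
```

```text
lifter: mark [ 0.461  -0.0866] grip centre [ 0.4666 -0.1702] size [92.3 77.4] mark-grip 0.0838 dir centres 93.8 dir box 93.7 origin from mark [ 0.4643 -0.1365] from grip [ 0.4643 -0.1353]
pin [0.5362 0.244  0.062 ]
[337  48  11  13  92] [446.  155.8] [ 7.4 14.7] 43.9
[382  79  40  17 519] [478.6 221.3] [42.5 14.3] 84.4
[ 418   85   52  114 1687] [539.8 274.4] [ 31.5 125.8] 84.5
[365 180  37  15 412] [589.5 210.6] [42.3 14.4] 84.32
bridge 1852 [537. 245.] [ 20.5 126.1] 84.47
post px [310.08910891 148.51485149] 101 xy@.052 [0.542  0.1208 0.052 ] [0.5419 0.1207 0.0527]
hinge z [0.007 0.015 0.017] in centre 0.023
0.014 [0.4425 0.1542 0.014 ]
0.022 [0.4437 0.1529 0.022 ]
```

Dock heading is 84.4°, and the hinge, rails, bridge and pin agree to about 1.5 mm. The guard is at about 0.22 rad. Now I'll cage the post between the fingers.

```bash
cat >> h.py <<'E'
O=np.array([.5322,.1946]); PSI=84.4; HG=np.array([.4432,.153])
ex=np.array([np.cos(np.radians(PSI)),np.sin(np.radians(PSI))]); ey=np.array([-ex[1],ex[0]])
def D(x,y): return O+x*ex+y*ey
def inD(p): return np.array([(p-O)@ex,(p-O)@ey])
E
python3 -c "
from h import *
plan([.542,.1208,.11],72)"
```

```text
row [0.161, 0.123, 0.57] [-0.0, -0.001, 0.201] rows>= 3.0
```

>>> send_rows:
  moves:
    - [0.05, 0.04, 0.19, 0, 0, 0.07]
    - [0.11, 0.08, 0.38, 0, 0, 0.14]
    - [0.161, 0.123, 0.57, 0, 0, 0.2]
    - [0.161, 0.123, 0.57, 0, 0, 0.2]
    - [0.161, 0.123, 0.57, 0, 0, 0.2]
    - [0.161, 0.123, 0.57, 0, 0, 0.2]

```text
time_s: 3.2
position: [0.5467, 0.1197, 0.1126]
tcp_rot: [[-0.952, 0.307, 0.006], [0.307, 0.952, -0.0], [-0.006, 0.002, -1.0]]
force: [0.3, -0.3, -0.6]
opening: 0.248
grasp_force: 0.0
```

```bash
python3 -c "
from h import *
plan([.542,.1208,.024],72)"
```

```text
row [0.021, -0.002, 0.354] [0.001, 0.004, 0.001] rows>= 1.8
```

>>> send_rows:
  moves:
    - [0.005, 0, 0.09, 0, 0, 0]
    - [0.005, 0, 0.18, 0, 0, 0]
    - [0.005, 0, 0.27, 0, 0, 0]
    - [0.005, 0, 0.35, 0, 0, 0]
    - [0.005, 0, 0.35, 0, 0, 0]
    - [0.005, 0, 0.35, 0, 0, 0]
    - [0.005, 0, 0.35, 0, 0, 0]

```text
time_s: 3.9
position: [0.5446, 0.1202, 0.0246]
tcp_rot: [[-0.951, 0.309, 0.005], [0.309, 0.951, 0.0], [-0.004, 0.001, -1.0]]
force: [0.2, -0.2, 0.2]
opening: 0.249
grasp_force: 0.0
```

```bash
python3 - <<'E'
from h import *
s=readout.read_state(); R=np.array(s["tcp_rot"]); p0=np.array(s["position"]); print(s["joint_positions"],p0)
yaw0=np.degrees(np.arctan2(R[1,1],R[0,1])); print(yaw0)
y0=-18
for a in np.arange(-26,-109,-8.):
    a_=np.radians(a); t=HG+.1045*np.array([np.cos(a_),np.sin(a_)])
    sh=R.T@np.r_[t-p0[:2],0]/.25
    print(a,t.round(3),sh.round(3),"turn",round(-(a-y0)/90,3))
E
```

```text
[ 9.62565279e-01  4.22353790e+01  9.99707805e+01 -3.72053968e-03
  3.75320823e+01 -7.10495672e+01] [0.5445727  0.12015323 0.02463779]
72.01525728990113
-26.0 [0.537 0.107] [ 0.012 -0.059 -0.   ] turn 0.089
-34.0 [0.53  0.095] [ 0.024 -0.116 -0.   ] turn 0.178
-42.0 [0.521 0.083] [ 0.044 -0.17  -0.   ] turn 0.267
-50.0 [0.51  0.073] [ 0.072 -0.222 -0.001] turn 0.356
-58.0 [0.499 0.064] [ 0.106 -0.269 -0.001] turn 0.444
-66.0 [0.486 0.058] [ 0.147 -0.311 -0.001] turn 0.533
-74.0 [0.472 0.053] [ 0.193 -0.347 -0.001] turn 0.622
-82.0 [0.458 0.05 ] [ 0.243 -0.376 -0.002] turn 0.711
-90.0 [0.443 0.048] [ 0.297 -0.398 -0.002] turn 0.8
-98.0 [0.429 0.05 ] [ 0.354 -0.412 -0.002] turn 0.889
-106.0 [0.414 0.053] [ 0.412 -0.418 -0.002] turn 0.978
```

>>> send_rows:
  moves:
    - [0.012, -0.059, 0, 0, 0, 0.09]
    - [0.024, -0.116, 0, 0, 0, 0.18]
    - [0.044, -0.17, 0, 0, 0, 0.27]
    - [0.072, -0.222, 0, 0, 0, 0.355]
    - [0.106, -0.269, 0, 0, 0, 0.445]
    - [0.147, -0.311, 0, 0, 0, 0.535]
    - [0.193, -0.347, 0, 0, 0, 0.62]
    - [0.243, -0.376, 0, 0, 0, 0.71]
    - [0.297, -0.398, 0, 0, 0, 0.8]
    - [0.354, -0.412, 0, 0, 0, 0.89]
    - [0.412, -0.418, 0, 0, 0, 0.98]
    - [0.412, -0.418, 0, 0, 0, 0.98]

```text
time_s: 5.1
position: [0.4112, 0.0529, 0.0237]
tcp_rot: [[0.278, 0.961, -0.0], [0.961, -0.278, -0.0], [-0.0, -0.0, -1.0]]
force: [0.1, 0.5, -0.4]
opening: 0.247
grasp_force: 0.0
```

```bash
python3 - <<'E'
from h import *
s=readout.read_state(); print(s["position"],s["force"],np.round(s["joint_positions"],1))
p,d,c=cap("top"); P=cloud(c,d); y=masks(p)["yellow"]; m=y&(P[...,2]>.04)&(P[...,2]<.06)&(P[...,0]<.6)&(P[...,1]<.25)&(P[...,1]>-.1)
q=P[m]; print(len(q),q.mean(0) if len(q) else "")
E
```

```text
[0.41119484 0.05292634 0.02371949] [ 0.09900027  0.50728635 -0.38936882] [ -8.2  38.3 120.5  -0.   21.2   8. ]
0
```

>>> send_rows:
  moves:
    - [0, 0, -0.1, 0, 0, 0]
    - [0, 0, -0.2, 0, 0, 0]
    - [0, 0, -0.35, 0, 0, 0]
    - [0, 0, -0.45, 0, 0, 0]
    - [0, 0, -0.45, 0, 0, 0]
    - [0, 0, -0.45, 0, 0, 0]

```text
time_s: 5.75
position: [0.4136, 0.0525, 0.1359]
tcp_rot: [[0.277, 0.961, 0.004], [0.961, -0.277, -0.001], [0.0, 0.004, -1.0]]
force: [-0.4, -1.6, 0.3]
opening: 0.249
grasp_force: 0.0
```

```bash
python3 - <<'E'
from h import *
import pickle
s=readout.read_state(); print(s["position"])
for n in ("scene","top"):
    p,d,c=cap(n); P=cloud(c,d); y=masks(p)["yellow"]; m=y&(P[...,2]>-.01)&(P[...,2]<.06)&(P[...,0]<.6)&(P[...,0]>.35)&(P[...,1]<.25)&(P[...,1]>-.1)
    q=P[m]; hi=q[q[:,2]>.04]; print(n,len(q),len(hi),hi.mean(0) if len(hi) else "",q.min(0),q.max(0))
    if len(q)>5: r=cv2.fitLine((q[:,:2]*1000).astype(np.float32),cv2.DIST_HUBER,0,.01,.01).ravel(); print("arm dir",np.degrees(np.arctan2(r[1],r[0])))
O1,e=lifter(*pickle.load(open("w2.pkl","rb"))[::2])
print("origin in dock",inD(O1),"rel heading",e-PSI)
E
```

```text
[0.41357846 0.05254231 0.13592458]
scene 267 28 [0.41392762 0.05090935 0.04850389] [ 0.40799858  0.04240655 -0.00319327] [0.46273649 0.16043491 0.05322883]
arm dir 75.00184
top 9 0  [ 0.42864241  0.14974441 -0.00241654] [0.45446515 0.15964772 0.01799584]
arm dir -9.84949
lifter: mark [ 0.461  -0.0866] grip centre [ 0.4666 -0.1702] size [92.3 77.4] mark-grip 0.0838 dir centres 93.8 dir box 93.7 origin from mark [ 0.4643 -0.1365] from grip [ 0.4643 -0.1353]
origin in dock [-0.33618321  0.03529348] rel heading 9.303012466430658
```

Guard is open at about 1.73 rad (arm direction −105°). Next, go beside the lifter on the robot side, with the fingers in line with the dock axis.

```bash
python3 -c "
from h import *
plan([*D(-.36,.110),.12],PSI-180)"
```

```text
row [-0.817, 0.135, 0.058] [-0.0, 0.0, 0.883] rows>= 9.3
```

>>> send_rows:
  moves:
    - [-0.1, 0.02, 0, 0, 0, 0.09]
    - [-0.2, 0.03, 0, 0, 0, 0.18]
    - [-0.3, 0.05, 0, 0, 0, 0.27]
    - [-0.4, 0.07, 0, 0, 0, 0.36]
    - [-0.5, 0.08, 0, 0, 0, 0.45]
    - [-0.6, 0.1, 0, 0, 0, 0.54]
    - [-0.7, 0.12, 0, 0, 0, 0.63]
    - [-0.817, 0.135, 0, 0, 0, 0.72]
    - [-0.817, 0.135, 0, 0, 0, 0.8]
    - [-0.817, 0.135, 0, 0, 0, 0.883]
    - [-0.817, 0.135, 0, 0, 0, 0.883]
    - [-0.817, 0.135, 0, 0, 0, 0.883]
  grip: 0.5

```text
time_s: 7.05
position: [0.3872, -0.1525, 0.1342]
tcp_rot: [[0.995, -0.095, -0.002], [-0.095, -0.995, 0.001], [-0.002, -0.001, -1.0]]
force: [-0.5, -0.2, 0.2]
opening: 0.499
grasp_force: 0.0
```

```bash
python3 - <<'E'
from h import *
plan([*D(-.36,.110),.004],PSI-180)
p,d,c=cap("wrist","w3")
try:
    o,e=lifter(p,c); print(inD(o),e-PSI)
except Exception as x: print(x)
E
```

```text
row [0.003, 0.002, 0.521] [-0.001, 0.001, 0.001] rows>= 2.6
lifter: mark [ 0.4613 -0.0848] grip centre [ 0.4664 -0.1705] size [92. 69.] mark-grip 0.0858 dir centres 93.4 dir box 93.8 origin from mark [ 0.4646 -0.1347] from grip [ 0.4641 -0.1356]
[-0.33433145  0.03512705] 9.404645776748652
```

View pics/w3.png

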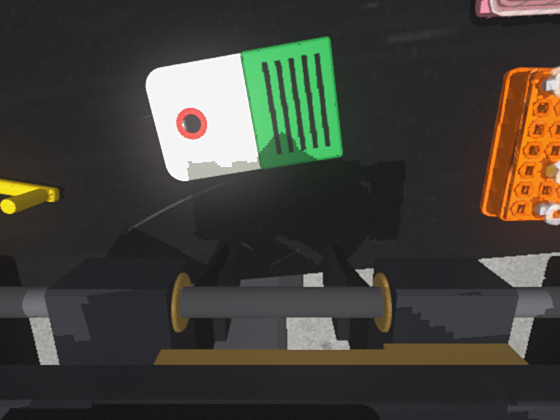

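The wrist view agrees with the earlier lifter pose: ring at (191,123), 9.4° off the dock heading, origin at dock (−334, 35) mm. Lowering now.

>>> send_rows:
  moves:
    - [0, 0, 0.15, 0, 0, 0]
    - [0, 0, 0.3, 0, 0, 0]
    - [0, 0, 0.42, 0, 0, 0]
    - [0, 0, 0.48, 0, 0, 0]
    - [0, 0, 0.52, 0, 0, 0]
    - [0, 0, 0.52, 0, 0, 0]
    - [0, 0, 0.52, 0, 0, 0]
    - [0, 0, 0.52, 0, 0, 0]

```text
time_s: 7.9
position: [0.3882, -0.1531, 0.0058]
tcp_rot: [[0.995, -0.098, 0.001], [-0.098, -0.995, -0.001], [0.002, 0.001, -1.0]]
force: [-0.7, -0.3, 0.2]
opening: 0.495
grasp_force: 0.0
```

```bash
python3 - <<'E'
from h import *
s=readout.read_state(); print(inD(np.array(s["position"][:2])),s["position"][2])
plan([*D(-.36,.0575),.004],PSI-180)
E
```

```text
[-0.36008363  0.10940614] 0.005822041081845388
row [0.208, -0.0, 0.008] [0.001, -0.001, -0.0] rows>= 1.0
```

>>> send_rows:
  moves:
    - [0.018, 0, 0.008, 0, 0, 0]
    - [0.036, 0, 0.008, 0, 0, 0]
    - [0.054, 0, 0.008, 0, 0, 0]
    - [0.072, 0, 0.008, 0, 0, 0]
    - [0.09, 0, 0.008, 0, 0, 0]
    - [0.108, 0, 0.008, 0, 0, 0]
    - [0.126, 0, 0.008, 0, 0, 0]
    - [0.144, 0, 0.008, 0, 0, 0]
    - [0.162, 0, 0.008, 0, 0, 0]
    - [0.18, 0, 0.008, 0, 0, 0]
    - [0.198, 0, 0.008, 0, 0, 0]
    - [0.2, 0, 0.008, 0, 0, 0]

```text
time_s: 9.1
position: [0.4387, -0.1583, 0.0031]
tcp_rot: [[0.995, -0.099, 0.002], [-0.099, -0.995, -0.001], [0.002, 0.001, -1.0]]
force: [-0.3, 0.1, 1.1]
opening: 0.503
grasp_force: 0.4
```

```bash
python3 - <<'E'
from h import *
s=readout.read_state(); print("tcp",inD(np.array(s["position"][:2])),s["position"][2])
p,d,c=cap("wrist"); o,e=lifter(p,c); print(inD(o),e-PSI)
p,d,c=cap("top","t4")
try:
    o,e=lifter(p,c); print("top",inD(o),e-PSI)
except Exception as x: print(x)
E
```

```text
tcp [-0.36032593  0.05866697] 0.0030674892996518724
lifter: mark [ 0.4995 -0.0929] grip centre [ 0.4958 -0.1788] size [68.9 91. ] mark-grip 0.086 dir centres 87.5 dir box 87.3 origin from mark [ 0.4972 -0.1428] from grip [ 0.4974 -0.1438]
[-0.33924037  0.00191718] 2.945695495605463
max() iterable argument is empty
```

>>> send_rows:
  moves:
    - [-0.04, 0, 0, 0, 0, 0]
    - [-0.08, 0, 0, 0, 0, 0]
    - [-0.08, 0, -0.2, 0, 0, 0]
    - [-0.08, 0, -0.4, 0, 0, 0]
    - [-0.08, 0, -0.4, 0, 0, 0]
    - [-0.08, 0, -0.4, 0, 0, 0]
  grip: 0.6

```text
time_s: 9.8
position: [0.4172, -0.156, 0.104]
tcp_rot: [[0.995, -0.099, 0.002], [-0.099, -0.995, -0.001], [0.002, 0.001, -1.0]]
force: [0.4, 0.7, -0.3]
opening: 0.602
grasp_force: 0.0
```

```bash
python3 - <<'E'
from h import *
p,d,c=cap("wrist"); o,e=lifter(p,c); print(inD(o),e-PSI)
p,d,c=cap("scene"); P=cloud(c,d)
m=(P[...,0]>.4)&(P[...,0]<.6)&(P[...,1]>-.33)&(P[...,1]<-.2)&(P[...,2]<.2)&(P[...,2]>.03); q=P[m]
print(len(q), q.min(0),q.max(0)) if len(q) else print("clear")
plan([*D(-.445,.002),.1],PSI-90)
E
```

```text
lifter: mark [ 0.4997 -0.0933] grip centre [ 0.4957 -0.1789] size [68.8 91.8] mark-grip 0.0857 dir centres 87.3 dir box 87.5 origin from mark [ 0.4976 -0.1432] from grip [ 0.4972 -0.1439]
[-0.33959358  0.00148504] 3.1363464355468693
278 [ 0.40012326 -0.32987769  0.03029597] [ 0.59908343 -0.20048354  0.19970955]
row [0.318, 0.342, 0.009] [-0.001, 0.0, -1.001] rows>= 10.5
```

>>> send_rows:
  moves:
    - [0.03, 0.1, 0, 0, 0, -0.09]
    - [0.06, 0.2, 0, 0, 0, -0.18]
    - [0.1, 0.34, 0, 0, 0, -0.27]
    - [0.15, 0.34, 0, 0, 0, -0.36]
    - [0.2, 0.34, 0, 0, 0, -0.45]
    - [0.25, 0.34, 0, 0, 0, -0.54]
    - [0.31, 0.34, 0, 0, 0, -0.63]
    - [0.32, 0.34, 0, 0, 0, -0.72]
    - [0.32, 0.34, 0, 0, 0, -0.81]
    - [0.32, 0.34, 0, 0, 0, -0.9]
    - [0.32, 0.34, 0, 0, 0, -1.0]
    - [0.32, 0.34, 0, 0, 0, -1.0]

```text
time_s: 11.1
position: [0.4874, -0.2474, 0.101]
tcp_rot: [[0.099, 0.995, -0.003], [0.995, -0.099, 0.003], [0.002, -0.004, -1.0]]
force: [0.3, 0.5, -0.5]
opening: 0.598
grasp_force: 0.0
```

```bash
python3 - <<'E'
from h import *
s=readout.read_state(); print("tcp",inD(np.array(s["position"][:2])),s["position"][2],np.round(s["joint_positions"],0))
plan([*D(-.445,0),.004],PSI-90)
p,d,c=cap("wrist","w5"); o,e=lifter(p,c); print(inD(o),e-PSI)
E
```

```text
tcp [-0.44427684  0.00142541] 0.10097847169223029 [-39.  34.  99.  -0.  47. -33.]
row [-0.004, 0.007, 0.388] [-0.002, -0.001, -0.001] rows>= 1.9
lifter: mark [ 0.4991 -0.0993] grip centre [ 0.4956 -0.1791] size [69.2 91.8] mark-grip 0.0799 dir centres 87.5 dir box 87.3 origin from mark [ 0.4968 -0.1492] from grip [ 0.4972 -0.1441]
[-0.34565024  0.00170711] 2.9311233520507756
```

View pics/w5.png

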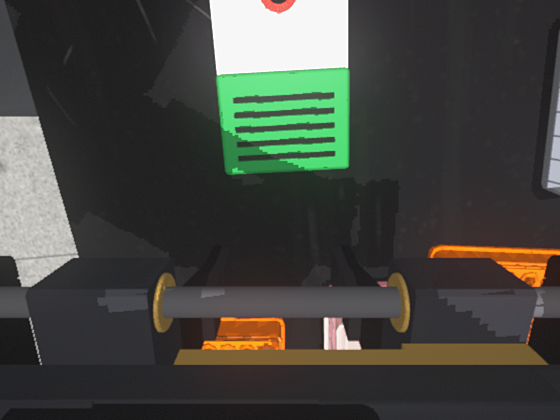

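The grip is square ahead of the fingers (back edge at row ~172). The ring is cut off at the top edge, so I'll rely on the grip box. Lowering.

>>> send_rows:
  moves:
    - [-0.004, 0.007, 0.1, 0, 0, 0]
    - [-0.004, 0.007, 0.2, 0, 0, 0]
    - [-0.004, 0.007, 0.3, 0, 0, 0]
    - [-0.004, 0.007, 0.36, 0, 0, 0]
    - [-0.004, 0.007, 0.385, 0, 0, 0]
    - [-0.004, 0.007, 0.385, 0, 0, 0]
    - [-0.004, 0.007, 0.385, 0, 0, 0]

```text
time_s: 11.85
position: [0.4906, -0.2496, 0.007]
tcp_rot: [[0.1, 0.995, 0.0], [0.995, -0.1, -0.0], [-0.0, 0.0, -1.0]]
force: [0.1, -0.4, 0.5]
opening: 0.603
grasp_force: 0.0
```

```bash
python3 - <<'E'
from h import *
s=readout.read_state(); print("tcp",inD(np.array(s["position"][:2])),s["position"][2])
plan([*D(-.345,0),.004],PSI-90)
E
```

```text
tcp [-0.44612055 -0.0018973 ] 0.0069920916723823605
row [0.404, -0.008, 0.012] [0.0, 0.0, -0.001] rows>= 2.0
```

>>> send_rows:
  moves:
    - [0.034, -0.008, 0.01, 0, 0, 0]
    - [0.068, -0.008, 0.01, 0, 0, 0]
    - [0.1, -0.008, 0.01, 0, 0, 0]
    - [0.134, -0.008, 0.01, 0, 0, 0]
    - [0.168, -0.008, 0.01, 0, 0, 0]
    - [0.2, -0.008, 0.01, 0, 0, 0]
    - [0.234, -0.008, 0.01, 0, 0, 0]
    - [0.268, -0.008, 0.01, 0, 0, 0]
    - [0.3, -0.008, 0.01, 0, 0, 0]
    - [0.334, -0.008, 0.01, 0, 0, 0]
    - [0.368, -0.008, 0.01, 0, 0, 0]
    - [0.37, -0.008, 0.01, 0, 0, 0]

```text
time_s: 13.05
position: [0.4969, -0.1554, 0.0041]
tcp_rot: [[0.098, 0.995, -0.002], [0.995, -0.098, 0.001], [0.001, -0.002, -1.0]]
force: [0.6, 0.5, -0.3]
opening: 0.598
grasp_force: 0.0
```

```bash
cat >> h.py <<'E'
def status(goal_x=None,goal_y=0,z=.004):
    s=readout.read_state(); print("tcp",inD(np.array(s["position"][:2])).round(4),s["position"][2].round(4),"F",np.round(s["force"],1))
    if goal_x is not None: plan([*D(goal_x,goal_y),z],PSI-90)
    for n in ("top","scene"):
        p,d,c=cap(n)
        try: o,e=lifter(p,c); print(n,"IN DOCK",inD(o).round(4),round(e-PSI,2))
        except Exception as x: print(n,x)
E
python3 -c "
from h import *
status(-.245)
p,d,c=cap('wrist'); M=masks(p)['green']; b=max(blobs(M,50),key=lambda b:b[1][4]); print(b[1])"
```

```text
tcp [-0.3518  0.001 ] 0.0041 F [ 0.6  0.5 -0.3]
row [0.427, 0.004, 0.001] [-0.001, -0.001, -0.0] rows>= 2.1
top max() iterable argument is empty
scene max() iterable argument is empty
[  183   101   214   151 23945]
```

```bash
cat >> h.py <<'E'
def glance(goal_x=None,goal_y=0,z=.004):
    """wrist only: box of the visible grip; shoulder = its front edge"""
    s=readout.read_state(); print("tcp",inD(np.array(s["position"][:2])).round(4),s["position"][2].round(4),"F",np.round(s["force"],1))
    if goal_x is not None: plan([*D(goal_x,goal_y),z],PSI-90)
    p,d,c=cap("wrist"); g=max(blobs(masks(p)["green"],100),key=lambda b:b[1][4])[0]
    q=ray(c,np.argwhere(g)[:,::-1],.018)[:,:2]; r=cv2.minAreaRect((q*1000).astype(np.float32))
    e=r[2]+90*np.round((PSI-r[2])/90); h=np.array([np.cos(np.radians(e)),np.sin(np.radians(e))]); c0=np.array(r[0])/1000
    f=np.percentile((q-c0)@h,99.7); o=c0+f*h
    print("grip box",np.round(r[1],1),"shoulder IN DOCK",inD(o).round(4),"heading",round(e-PSI,2)); return p
E
python3 -c "
from h import *
glance()"
```

```text
tcp [-0.3528  0.0008] 0.004 F [-0.2  0.4 -1.9]
grip box [68.8 91.2] shoulder IN DOCK [-0.2715 -0.0019] heading -0.08
```

>>> send_rows:
  moves:
    - [0.04, 0.004, 0, 0, 0, 0]
    - [0.09, 0.005, 0, 0, 0, 0]
    - [0.14, 0.005, 0, 0, 0, 0]
    - [0.19, 0.005, 0, 0, 0, 0]
    - [0.24, 0.005, 0, 0, 0, 0]
    - [0.29, 0.005, 0, 0, 0, 0]
    - [0.34, 0.005, 0, 0, 0, 0]
    - [0.39, 0.005, 0, 0, 0, 0]
    - [0.44, 0.005, 0, 0, 0, 0]
    - [0.49, 0.005, 0, 0, 0, 0]
    - [0.53, 0.005, 0, 0, 0, 0]
    - [0.55, 0.005, 0, 0, 0, 0]

```text
time_s: 14.45
position: [0.5123, -0.0194, 0.0043]
tcp_rot: [[0.098, 0.995, -0.0], [0.995, -0.098, 0.0], [0.0, -0.0, -1.0]]
force: [-0.6, -1.5, -0.2]
opening: 0.596
grasp_force: 0.6
```

```bash
python3 -c "
from h import *
glance(-.13)"
```

```text
tcp [-0.2149 -0.0011] 0.0043 F [-0.6 -1.5 -0.2]
row [0.34, -0.004, 0.001] [-0.0, -0.0, 0.0] rows>= 1.7
grip box [68.3 91.2] shoulder IN DOCK [-0.1348 -0.0029] heading -0.03
```

>>> send_rows:
  moves:
    - [0.03, -0.002, 0, 0, 0, 0]
    - [0.065, -0.004, 0, 0, 0, 0]
    - [0.1, -0.006, 0, 0, 0, 0]
    - [0.135, -0.008, 0, 0, 0, 0]
    - [0.17, -0.01, 0, 0, 0, 0]
    - [0.2, -0.01, 0, 0, 0, 0]
    - [0.23, -0.01, 0, 0, 0, 0]
    - [0.26, -0.01, 0, 0, 0, 0]
    - [0.29, -0.01, 0, 0, 0, 0]
    - [0.3, -0.01, 0, 0, 0, 0]

```text
time_s: 15.5
position: [0.5173, 0.0552, 0.0043]
tcp_rot: [[0.098, 0.995, 0.0], [0.995, -0.098, 0.0], [0.0, 0.0, -1.0]]
force: [-0.5, -1.3, 1.4]
opening: 0.603
grasp_force: 1.0
```

```bash
python3 - <<'E'
from h import *
p=glance(-.09); cv2.imwrite("pics/w6.png",p[:,:,::-1])
E
```

```text
tcp [-0.1402  0.0012] 0.0043 F [-0.5 -1.3  1.4]
row [0.201, 0.005, 0.001] [0.0, -0.0, -0.0] rows>= 1.0
grip box [68.8 91.3] shoulder IN DOCK [-0.0605 -0.0005] heading -0.04
```

View pics/w6.png

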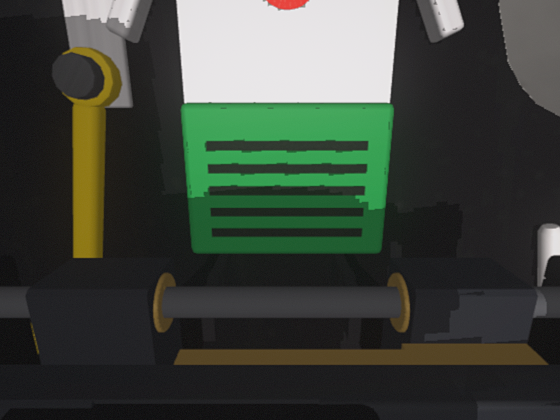

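Blade is centred between the wings (wings at (125,15) and (440,18)), with the guard clear on the left. Continuing in.

>>> send_rows:
  moves:
    - [0.02, 0, 0, 0, 0, 0]
    - [0.045, 0, 0, 0, 0, 0]
    - [0.07, 0, 0, 0, 0, 0]
    - [0.095, 0, 0, 0, 0, 0]
    - [0.12, 0, 0, 0, 0, 0]
    - [0.145, 0, 0, 0, 0, 0]
    - [0.17, 0, 0, 0, 0, 0]
    - [0.19, 0, 0, 0, 0, 0]
    - [0.205, 0, 0, 0, 0, 0]
    - [0.215, 0, 0, 0, 0, 0]
    - [0.22, 0, 0, 0, 0, 0]
    - [0.22, 0, 0, 0, 0, 0]

```text
time_s: 16.75
position: [0.5227, 0.1094, 0.0043]
tcp_rot: [[0.099, 0.995, 0.0], [0.995, -0.099, 0.0], [0.0, -0.0, -1.0]]
force: [0.1, -0.5, -0.2]
opening: 0.601
grasp_force: 0.0
```

```bash
python3 -c "
from h import *
glance(-.08)"
```

```text
tcp [-0.0857  0.0012] 0.0043 F [ 0.1 -0.5 -0.2]
row [0.023, 0.005, 0.001] [-0.0, -0.0, -0.001] rows>= 0.1
grip box [68.3 91.2] shoulder IN DOCK [-0.0056 -0.0007] heading -0.12
```

>>> send_rows:
  moves:
    - [0.005, 0, 0, 0, 0, 0]
    - [0.01, 0, 0, 0, 0, 0]
    - [0.014, 0, 0, 0, 0, 0]
    - [0.018, 0, 0, 0, 0, 0]
    - [0.018, 0, 0, 0, 0, 0]
    - [0.018, 0, 0, 0, 0, 0]

```text
time_s: 17.4
position: [0.5231, 0.1138, 0.0043]
tcp_rot: [[0.099, 0.995, -0.0], [0.995, -0.099, 0.0], [0.0, -0.0, -1.0]]
force: [-0.6, 0.5, -0.0]
opening: 0.598
grasp_force: 0.1
```

>>> send_rows:
  moves:
    - [0.003, 0, 0, 0, 0, 0]
    - [0.005, 0, 0, 0, 0, 0]
    - [0.005, 0, 0, 0, 0, 0]

```text
time_s: 17.7
position: [0.5232, 0.1149, 0.0043]
tcp_rot: [[0.099, 0.995, -0.0], [0.995, -0.099, 0.0], [0.0, -0.0, -1.0]]
force: [-0.5, -1.0, -0.7]
opening: 0.598
grasp_force: 0.4
```

```bash
python3 -c "
from h import *
glance(-.08)"
```

```text
tcp [-0.0802  0.0012] 0.0043 F [-0.5 -1.  -0.7]
row [0.001, 0.005, 0.001] [-0.0, -0.0, -0.001] rows>= 0.0
grip box [68.3 91.2] shoulder IN DOCK [-0.     -0.0007] heading -0.09
```

>>> send_rows:
  moves:
    - [0.003, 0, 0, 0, 0, 0]
    - [0.006, 0, 0, 0, 0, 0]
    - [0.006, 0, 0, 0, 0, 0]

```text
time_s: 18.05
position: [0.5233, 0.1152, 0.0043]
tcp_rot: [[0.097, 0.995, -0.0], [0.995, -0.097, -0.002], [-0.002, -0.0, -1.0]]
force: [-0.9, -6.5, -0.3]
opening: 0.602
grasp_force: 3.4
```

>>> send_rows:
  moves:
    - [0.003, 0, 0, 0, 0, 0]
    - [0.005, 0, 0, 0, 0, 0]
    - [0.005, 0, 0, 0, 0, 0]

```text
time_s: 18.35
position: [0.5233, 0.1153, 0.0043]
tcp_rot: [[0.097, 0.995, -0.001], [0.995, -0.097, -0.003], [-0.003, -0.001, -1.0]]
force: [-0.7, -11.9, 0.8]
opening: 0.598
grasp_force: 5.8
```

```bash
python3 -c "
from h import *
glance(-.08)"
```

```text
tcp [-0.0798  0.0011] 0.0043 F [ -0.7 -11.9   0.8]
row [-0.001, 0.004, 0.001] [-0.0, 0.002, 0.0] rows>= 0.0
grip box [68.8 91.2] shoulder IN DOCK [-0.     -0.0006] heading 0.01
```

Home: 12 N against the stop with no advance, and the shoulder measures 0.0 mm. Backing off, rising, and turning the gripper so its body clears the dome.

>>> send_rows:
  moves:
    - [-0.04, 0, 0, 0, 0, 0]
    - [-0.08, 0, 0, 0, 0, 0]
    - [-0.08, 0, -0.1, 0, 0, 0]
    - [-0.08, 0, -0.25, 0, 0, 0]
    - [-0.08, 0, -0.4, 0, 0, 0]
    - [-0.08, 0, -0.5, 0, 0, 0]
    - [-0.08, 0, -0.5, 0, 0, 0]
    - [-0.08, 0, -0.5, 0, 0, 0]
  grip: 0.6

```text
time_s: 19.2
position: [0.5215, 0.0976, 0.1297]
tcp_rot: [[0.099, 0.995, 0.001], [0.995, -0.099, 0.0], [0.0, 0.001, -1.0]]
force: [-0.2, -0.3, 0.0]
opening: 0.598
grasp_force: 0.0
```

```bash
python3 - <<'E'
from h import *
s=readout.read_state(); print(s["position"],np.round(s["joint_positions"],0))
p,d,c=cap("wrist","w7"); o,e=lifter(p,c); print("in dock",inD(o),e-PSI)
glance()
plan([*D(.05,0),.12],PSI)
E
```

```text
[0.52153589 0.09761439 0.12968813] [ -1.  31. 101.   0.  49.   4.]
lifter: mark [0.5374 0.239 ] grip centre [0.5297 0.1604] size [68.8 91.8] mark-grip 0.079 dir centres 84.4 dir box 84.4 origin from mark [0.5325 0.1893] from grip [0.5332 0.1953]
in dock [-0.00527112 -0.0007913 ] -0.039373779296880684
tcp [-0.0976  0.0019] 0.1288 F [ 0.1  0.6 -0.6]
grip box [68.6 91.8] shoulder IN DOCK [-0.0007 -0.0009] heading -0.1
row [0.591, 0.008, 0.033] [-0.001, -0.001, -1.001] rows>= 10.5
```

View pics/w7.png

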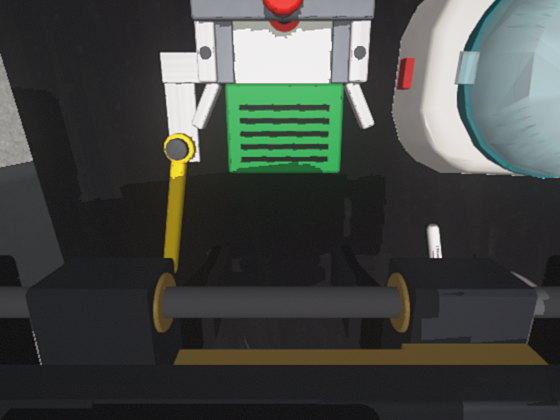

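The grip's shoulder (row 83) meets the lips, the slot is centred, and the ring is under the red pin head at the top. The guard is still open. Moving over the pin with the fingers shut.

>>> send_rows:
  moves:
    - [0.05, 0, 0, 0, 0, -0.09]
    - [0.1, 0, 0, 0, 0, -0.18]
    - [0.15, 0, 0, 0, 0, -0.27]
    - [0.2, 0, 0, 0, 0, -0.36]
    - [0.26, 0, 0, 0, 0, -0.45]
    - [0.32, 0, 0, 0, 0, -0.54]
    - [0.38, 0, 0, 0, 0, -0.63]
    - [0.44, 0, 0, 0, 0, -0.72]
    - [0.5, 0.004, 0, 0, 0, -0.81]
    - [0.55, 0.006, 0, 0, 0, -0.9]
    - [0.591, 0.008, 0, 0, 0, -1.0]
    - [0.591, 0.008, 0, 0, 0, -1.0]
  grip: 0

```text
time_s: 20.5
position: [0.5372, 0.2454, 0.1274]
tcp_rot: [[-0.995, 0.097, -0.003], [0.097, 0.995, -0.0], [0.003, -0.001, -1.0]]
force: [-0.1, -0.7, 0.0]
opening: 0.007
grasp_force: 0.0
```

```bash
python3 - <<'E'
from h import *
s=readout.read_state(); print(inD(np.array(s["position"][:2])),s["position"],s["opening"],np.round(s["joint_positions"],0))
plan([*D(.05,0),.062],PSI)
E
```

```text
[ 5.10146780e-02 -4.96545638e-05] [0.53722758 0.24536636 0.12743661] 0.00681268911574117 [ 14.  35.  92.   0.  54. -71.]
row [-0.001, -0.004, 0.262] [-0.0, -0.002, 0.0] rows>= 1.3
```

>>> send_rows:
  moves:
    - [0, -0.004, 0.08, 0, 0, 0]
    - [0, -0.004, 0.16, 0, 0, 0]
    - [0, -0.004, 0.22, 0, 0, 0]
    - [0, -0.004, 0.24, 0, 0, 0]
    - [0, -0.004, 0.25, 0, 0, 0]
    - [0, -0.004, 0.26, 0, 0, 0]
    - [0, -0.004, 0.27, 0, 0, 0]
    - [0, -0.004, 0.28, 0, 0, 0]
    - [0, -0.004, 0.28, 0, 0, 0]
    - [0, -0.004, 0.28, 0, 0, 0]

```text
time_s: 21.5
position: [0.5384, 0.2436, 0.0597]
tcp_rot: [[-0.995, 0.099, 0.001], [0.099, 0.995, 0.0], [-0.001, 0.0, -1.0]]
force: [0.0, -0.3, 1.0]
opening: 0.006
grasp_force: 0.4
```

>>> send_rows:
  moves:
    - [0, 0, 0.008, 0, 0, 0]
    - [0, 0, 0.016, 0, 0, 0]
    - [0, 0, 0.024, 0, 0, 0]
    - [0, 0, 0.024, 0, 0, 0]

```text
time_s: 21.9
position: [0.5383, 0.2436, 0.0531]
tcp_rot: [[-0.995, 0.099, 0.001], [0.099, 0.995, 0.0], [-0.001, 0.0, -1.0]]
force: [0.8, 0.6, 0.2]
opening: 0.002
grasp_force: 0.5
```

>>> send_rows:
  moves:
    - [0, 0, 0.006, 0, 0, 0]
    - [0, 0, 0.012, 0, 0, 0]
    - [0, 0, 0.016, 0, 0, 0]
    - [0, 0, 0.016, 0, 0, 0]

```text
time_s: 22.3
position: [0.5382, 0.2436, 0.0491]
tcp_rot: [[-0.995, 0.099, 0.0], [0.099, 0.995, 0.0], [-0.0, 0.0, -1.0]]
force: [0.9, -0.5, 1.4]
opening: 0.006
grasp_force: 0.6
```

>>> send_rows:
  moves:
    - [0, 0, 0.004, 0, 0, 0]
    - [0, 0, 0.008, 0, 0, 0]
    - [0, 0, 0.012, 0, 0, 0]
    - [0, 0, 0.012, 0, 0, 0]
    - [0, 0, 0.012, 0, 0, 0]

```text
time_s: 22.8
position: [0.538, 0.2435, 0.0462]
tcp_rot: [[-0.995, 0.099, -0.0], [0.099, 0.995, 0.0], [0.0, 0.0, -1.0]]
force: [0.7, 0.2, 1.4]
opening: 0.006
grasp_force: 0.8
```

It's past the 10 mm blade stop, so the stem is in the hole. Pressing on to the end stop.

>>> send_rows:
  moves:
    - [0, 0, 0.004, 0, 0, 0]
    - [0, 0, 0.006, 0, 0, 0]
    - [0, 0, 0.006, 0, 0, 0]

```text
time_s: 23.1
position: [0.538, 0.2436, 0.0459]
tcp_rot: [[-0.995, 0.099, 0.0], [0.099, 0.995, 0.0], [-0.0, 0.0, -1.0]]
force: [-1.1, -1.0, 9.6]
opening: 0.002
grasp_force: 4.4
```

>>> send_rows:
  moves:
    - [0, 0, 0.003, 0, 0, 0]
    - [0, 0, 0.006, 0, 0, 0]
    - [0, 0, 0.006, 0, 0, 0]
    - [0, 0, 0.006, 0, 0, 0]

```text
time_s: 23.5
position: [0.5381, 0.2436, 0.0458]
tcp_rot: [[-0.995, 0.098, 0.001], [0.098, 0.995, 0.0], [-0.001, 0.0, -1.0]]
force: [-2.3, -0.9, 17.3]
opening: 0.006
grasp_force: 8.6
```

Firm stop at z = 45.8 mm (full travel is 45.5). Rising and checking.

>>> send_rows:
  moves:
    - [0, 0, -0.03, 0, 0, 0]
    - [0, 0, -0.12, 0, 0, 0]
    - [0, 0, -0.3, 0, 0, 0]
    - [0, 0, -0.5, 0, 0, 0]
    - [-0.1, -0.1, -0.6, 0, 0, 0]
    - [-0.2, -0.1, -0.7, 0, 0, 0]
    - [-0.2, -0.1, -0.7, 0, 0, 0]
    - [-0.2, -0.1, -0.7, 0, 0, 0]
    - [-0.2, -0.1, -0.7, 0, 0, 0]

```text
time_s: 24.4
position: [0.5823, 0.2138, 0.2159]
tcp_rot: [[-0.995, 0.098, -0.006], [0.098, 0.995, -0.001], [0.006, -0.001, -1.0]]
force: [-0.3, 0.5, 0.3]
opening: 0.006
grasp_force: 0.0
```

```bash
python3 - <<'E'
from h import *
s=readout.read_state(); print(s["position"],np.abs(s["qvel"]).max())
p,d,c=cap("wrist","w8"); P=cloud(c,d); M=masks(p)
for k in ("red","yellow"):
    for b,st,ce in blobs(M[k],100): print(k,st,ce.round(0),"z",np.percentile(P[b][:,2],[5,50,95]).round(4),"xy",P[b].mean(0).round(3))
glance()
p,d,c=cap("scene"); P=cloud(c,d); y=masks(p)["yellow"]; m=y&(P[...,2]>.04)&(P[...,2]<.06)&(P[...,0]<.6)&(P[...,0]>.35)&(P[...,1]<.25)&(P[...,1]>-.1); print("post",P[m].mean(0))
E
```

```text
[0.5822607  0.21382874 0.21586053] 0.3541709951775907
red [296 130  27  28 579] [309. 143.] z [0.0451 0.0467 0.0481] xy [0.536 0.244 0.049]
red [256 222  18   8 130] [264. 226.] z [0.0302 0.0372 0.0388] xy [0.619 0.191 0.036]
yellow [  73   18  148   51 1982] [143.  42.] z [0.0023 0.0153 0.0528] xy [0.427 0.096 0.022]
tcp [ 0.0241 -0.0481] 0.2159 F [-0.2 -0.6 -0. ]
grip box [69.5 91.4] shoulder IN DOCK [-0.0003 -0.0005] heading -0.03
post [0.41386646 0.05086403 0.04858535]
```

View pics/w8.png

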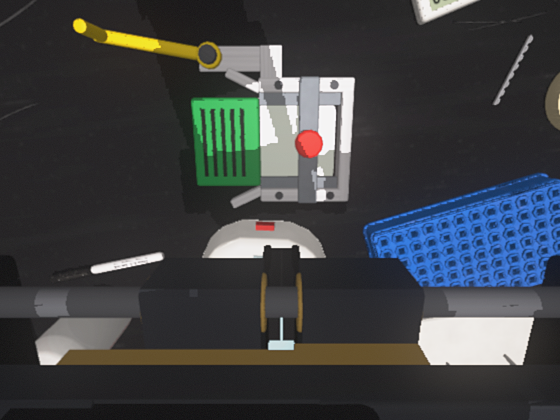

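The picture shows the pin head at (309,143), about 46 mm high (fully down), the lifter home in the slot at (225,142), and the guard open at (80,27)–(208,53). The robot is clear.

```bash
python3 -c "
from rig import ticket
print(ticket.hand_in())"
```

```text
the job is handed in; nothing more can be done
None
```

I handed the job in at about 25 s of the 72 s allowed. My last measurements had the lifter home in the dock (shoulder within 1 mm of the lips), the locking pin fully down, and the guard open at about 1.73 rad. The robot was clear of everything, but no verdict came back.

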